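# Counter check of a roller-lever limit switch

## Task

A customer at the trade counter wants to know whether the roller-lever limit switch works, the one with a small wheel on the end of its swinging arm. Push that arm over, against the way it leans and past upright, until the switch clicks, hold it there for a moment, then let go so that it springs all the way back. Leave the arm of the plain-rod switch alone.

Things in the scene. Friction and masses are not known exactly. Their poses are not given: they have to be found in the camera images.
- roller_switch: Switch to test, fixed to the counter: dark foot plate 80 x 64 x 8 mm (x, y, z), grey housing 40 x 38 mm, aluminium head, top at 108 mm. Origin: centre of the foot's underside; z up. Black cable gland low on the +x face. The arm is beside the head on its -y side; pivot axis parallel to y at x 0, z 94 mm. At rest it leans 25 deg from upright to -x; push it to +x. Two more such housings stand near.
- roller_arm (a joint): Roller arm angle, rad: 0 at rest (leaning 25 deg to the switch's -x side), grows as the arm is pushed to +x; 0.436 is upright. Clicks at 0.55 (7 deg past upright), hard stop at 1.1. Its spring returns it to 0. Push at the wheel: about 2.5 N to start, 5 N at the click, 7 N at the stop.
- roller_wheel (a point): Centre of the white wheel (23 mm diameter, 12 mm wide, axis along the switch's y) at the end of the roller arm. The flat steel arm (13 mm wide, 6 mm thick, 70 mm from pivot to wheel centre) runs beside the wheel, on the housing's side. In the switch's frame it is at x -30, y -39, z 157 mm at rest; z 164 mm when upright.
- rod_arm (a joint): Angle in rad of the plain-rod switch's arm, to be left alone: 0 at rest. Same foot, housing, pivot, lean and spring as the roller switch, but the arm is a bare steel rod 6 mm thick, 85 mm long, with no wheel. (The third such housing has no arm, only a small fixed roller plunger on top of its head.)
Mind the look-alikes: they are no part of the job. Leave any yellow look-alike of the roller_switch alone. Leave any red look-alike of the part that bears rod_arm alone.

How it is judged:
By the outcome, as a careful person would: the job done as asked, in the order asked, and still so for the second after the job is handed in, with the robot touching nothing.
It also fails if it takes over 32 s, if anything falls off the work surface, if the arm or the gripper's body presses on something with over 40 N, if the wrist force passes 120 N, or if a joint passes its speed limit or range.

## Robot

A 6-joint arm with a two-finger parallel gripper is mounted at the origin on the work surface. World frame = base frame: x ahead of the robot, y to its left, z up, the work surface at z = 0. Lengths are in m, angles in rad, forces in N, time in s.
With the tool pointing down it reaches from about 0.325 to 0.75 m from the base axis. Payload 7.6 kg.
Tool frame: the origin (TCP) lies midway between the tips of the shut fingers; the grasp point (between the pads) lies 19 mm behind it; z points along the fingers, y is the direction in which the jaws open and shut (so a half turn about z gives the same grasp; the last joint's range is limited). The gripper opens to 85 mm and grips with 20 to 120 N. Pads are 22 mm wide; open, the fingers measure 114 mm over their backs; the gripper's body (76 mm by 85 mm) begins 54 mm behind the grasp point. The pads swing forward as they close: fully open they stand 13 mm farther back than shut.
Start: joints at [1.199, 0.052, 1.401, -0, 1.689, -0.07], TCP at [0.156, 0.501, 0.231] pointing down, gripper open.
Joint ranges: [-2.9, 2.9], [-0.91, 2.17], [0.12, 2.37], [-1.06, 4.2], [0.26, 2.73], [-2.93, 2.93]. Speed limits (rad/s): [2.57, 2.57, 3.01, 3.14, 3.14, 3.14].

## Interface

Orientations are given as a 3x3 rotation matrix whose columns are the frame's x, y, z axes.
In Python, from bench import status, optics, sign_off gives the robot as it stands.
- The arm moves only by the shell command python3 -m pendant 'ROWS'. ROWS is JSON, a list of rows, each an object with "translation": the shift along the tool's x, y, z in cm, a list of three; "twist": the turn about the tool's z in degrees; "fingers": the finger opening in cm, from 0 to 8.54. In form: [{"translation": [x, y, z], "twist": twist, "fingers": fingers}, ...]. A call has exactly 8 rows; each row shifts and turns the commanded pose from where the row before left it, along the tool's axes as they then stand; what a row does not reach is not made up. A row lasts 1/10 s, in which the tool goes at most 50 mm and 8.59 degrees, less where a joint would pass 70% of its speed; a pose out of reach is approached as far as the arm can. A call with a gripper value outside its range is refused whole. The fingers move at their own pace and stop on an object; the grip force is fixed at half the most. Time passes only in rows, so rows that do not move let the fingers close, or fill a call up. It gives the time, the measured TCP pose, the force and the opening at its end, in the units of the state.
- status.sense(): the state, without advancing time (a new reading comes with each control period).
- optics.snapshot(name): name is "side" or "top"; returns (picture, depth): 384x512x3 uint8, red, green, blue; 384x512 float32, m along the optical axis (not along the pixel's ray), 0 where there is no reading.
- optics.camera_model(name): a dict with "vertical_fov" (degrees; the focal length in pixels is half the picture's height over the tangent of half this angle, whatever the lens; pixels are square), "cx", "cy" (the principal point, pixels), "pose" (4x4, takes a point from camera to world coordinates). Camera axes: x right, y up, looking along -z (the intrinsics and any distortion apply to the point x, -y, -z); pixel columns grow to the right and rows downward; lengths in m; the calibration is good to about 2 mm. A picture is of the moment at which its call begins. camera_model takes no time and is no camera call.
- sign_off(): hands the job in, once; it reports no verdict.
The state is a dict: "time": time; "q": joint angles; "joint_vel": joint speeds; "joint_efforts": joint torques, N m; "eef_pos": TCP position; "tool_rot": TCP orientation; "force": force on the tool from outside, world axes, zero at the start; "wrist_torque": the same for the moment, N m; "width": finger opening in m.
Only numpy, scipy, OpenCV 4.12 (cv2) and the standard library are available. Lean on these libraries where they do the work, as an engineer would, in place of code of your own. Each camera call takes 0.05 s, during which the arm holds its last target.

## Working session

There is one attempt and no reset: what is moved stays moved. The work goes in short steps, Python scripts to look and compute and a shell command to move; the robot and the scene stay as the last step left them, time stands still between calls to the robot, and variables do not carry over. Pictures are saved under pics/ and viewed, and the job is handed in when it is done.

```bash
mkdir -p pics; python3 - <<'E'
from bench import status, optics
import cv2, numpy as np
for n in("side","top"):
    p,d=optics.snapshot(n); np.savez(f"pics/{n}0.npz",p=p,d=d)
    cv2.imwrite(f"pics/{n}0.png",cv2.resize(p[:,:,::-1],(800,600),interpolation=cv2.INTER_CUBIC))
    print(n,{k:(np.round(v,4).tolist() if k=="pose" else v) for k,v in optics.camera_model(n).items()}, (d>0).mean())
s=status.sense(); print(s)
E
```

```text
side {'vertical_fov': 55.07193504120446, 'cx': 258.1824992981307, 'cy': 195.9682079929525, 'pose': [[0.9825, 0.1307, -0.1327, 0.3434], [-0.1856, 0.7462, -0.6394, -0.6008], [0.0155, 0.6528, 0.7574, 0.8735], [0.0, 0.0, 0.0, 1.0]]} 0.995941162109375
top {'vertical_fov': 52.93269098344483, 'cx': 250.7365623550836, 'cy': 195.27736407170116, 'pose': [[-0.0252, 0.9922, -0.1221, 0.3711], [-0.9996, -0.026, -0.0054, 0.0202], [-0.0086, 0.1219, 0.9925, 1.1173], [0.0, 0.0, 0.0, 1.0]]} 0.9956207275390625
{'time': 0.1, 'q': array([ 1.19868700e+00,  5.27679821e-02,  1.40162915e+00,  2.70701437e-05,
        1.68856908e+00, -7.03210015e-02]), 'joint_vel': array([ 0.00081221, -0.00253354, -0.00367049, -0.00091444,  0.00240453,
       -0.00108679]), 'joint_efforts': array([ 1.27411171e-03, -3.82577813e+01, -3.60988283e+01, -4.09844267e-05,
        4.69744773e-03,  4.57383294e-05]), 'eef_pos': array([0.15593093, 0.50103509, 0.23055667]), 'tool_rot': array([[-9.54807383e-01,  2.97224808e-01, -5.24440894e-04],
       [ 2.97225245e-01,  9.54806547e-01, -1.26977643e-03],
       [ 1.23330543e-04, -1.36826898e-03, -9.99999056e-01]]), 'force': array([-0.25067879, -0.75675022, -0.2239926 ]), 'wrist_torque': array([ 0.045191  ,  0.05856721, -0.06094084]), 'width': 0.08559863465403227}
```

View pics/side0.png

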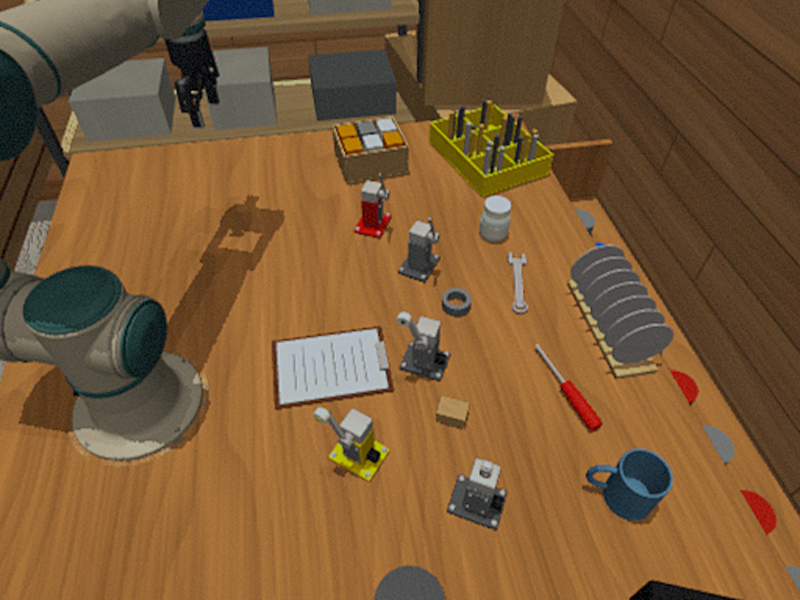

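View pics/top0.png

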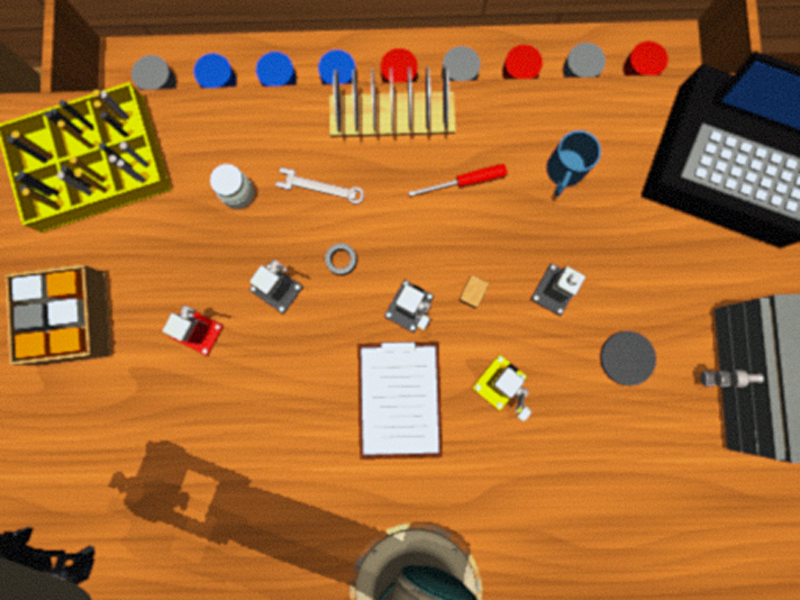

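Candidates, as 800x600 pixels:
- Grey switch with white wheel: side (425,350), top (410,305).
- Yellow look-alike with wheel: side (358,443), top (500,383).
- Grey plain-rod switch: side (420,250), top (275,285).
- Red rod look-alike: side (373,208).
- Grey plunger switch: side (480,495).

By the description I choose the grey one with the wheel. Next I'll check it in a close crop and measure it.

```bash
cat > h.py <<'E'
import numpy as np, cv2
from bench import optics
def pts(n,d):
    m=optics.camera_model(n); f=192/np.tan(np.radians(m["vertical_fov"]/2))
    v,u=np.mgrid[:384,:512]
    c=np.stack([(u-m["cx"])/f*d,-(v-m["cy"])/f*d,-d],-1)
    T=np.array(m["pose"]); return c@T[:3,:3].T+T[:3,3]
E
python3 - <<'E'
from h import *
print(optics.camera_model("top").keys())
ims=[]
for n,(u,v,) in(("side",(272,222)),("top",(262,195))):
    z=np.load(f"pics/{n}0.npz");p,d=z["p"],z["d"];P=pts(n,d)
    c=p[v-35:v+35,u-35:u+35]; ims.append(cv2.resize(c[:,:,::-1],(400,400),interpolation=cv2.INTER_CUBIC))
    # table height check
    for (a,b) in((100,200),(300,250),(200,250)): print(n,'table',P[b,a].round(4))
    sub=np.zeros((384,512),bool);sub[v-35:v+35,u-35:u+35]=1
    for lo,hi in((.1,.115),(.13,.2)):
        m=sub&(P[...,2]>lo)&(P[...,2]<hi); q=P[m]; print(n,lo,m.sum(),q.mean(0).round(4),q.min(0).round(4),q.max(0).round(4))
    # dark foot
    m=sub&(P[...,2]>.004)&(P[...,2]<.012)&(p.max(-1)<110); 
    q=P[m][:,:2].astype(np.float32); r=cv2.minAreaRect(q*1000); print(n,'foot',m.sum(),r)
cv2.imwrite("pics/crop0.png",np.hstack(ims))
E
```

```text
dict_keys(['vertical_fov', 'cx', 'cy', 'pose'])
side table [ 0.101  -0.0081  0.2305]
side table [ 0.5737 -0.0802  0.0024]
side table [ 0.3012 -0.0347  0.0073]
side 0.1 194 [ 0.5077 -0.0099  0.1073] [ 0.4822 -0.0368  0.1004] [0.5317 0.0198 0.1146]
side 0.13 95 [ 0.4681 -0.0241  0.1559] [ 0.4532 -0.0313  0.1301] [ 0.4847 -0.0133  0.1715]
side foot 347 ((496.9844055175781, 47.19996643066406), (273.711181640625, 155.58413696289062), 58.70321273803711)
top table [0.5061 0.4669 0.0014]
top table [ 0.3469 -0.1111 -0.0026]
top table [ 0.3541  0.1762 -0.0011]
top 0.1 223 [ 0.5039 -0.0063  0.1074] [ 0.482  -0.0359  0.1   ] [0.5274 0.0197 0.1149]
top 0.13 67 [ 0.4633 -0.021   0.1617] [ 0.4484 -0.0322  0.1311] [ 0.4814 -0.012   0.1701]
top foot 158 ((508.9284362792969, 20.034976959228516), (170.7614288330078, 129.0665740966797), 6.39554500579834)
```

View pics/crop0.png

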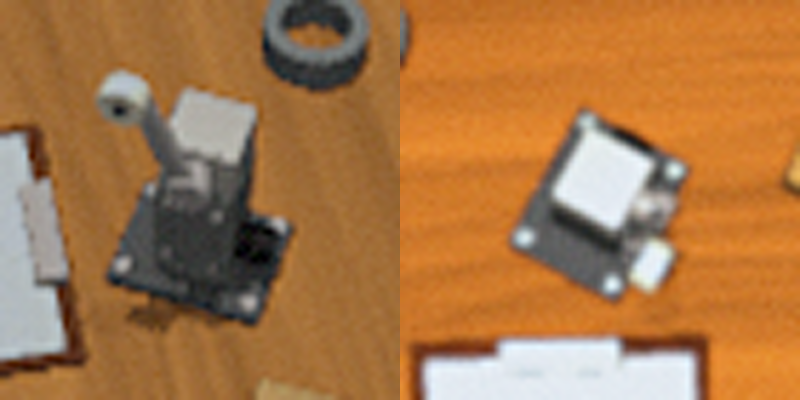

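The crop shows the dark foot with four screws (right panel at about (588,120), (676,170), (613,285), (523,238)). The gland is toward world +x, and the white wheel at (652,262) is on the switch's -y side. This is the described switch. Next I'll work out its pose.

```bash
cat >> h.py <<'E'
def ray(n,u,v,z):
    m=optics.camera_model(n); f=192/np.tan(np.radians(m["vertical_fov"]/2))
    T=np.array(m["pose"]); r=T[:3,:3]@np.array([(u-m["cx"])/f,-(v-m["cy"])/f,-1]); o=T[:3,3]
    return o+r*(z-o[2])/r[2]
E
python3 - <<'E'
from h import *
from bench import status
C=[(588,120),(676,170),(613,285),(523,238)]
W=np.array([ray("top",227+(a-400)/400*70-.4,160+b/400*70-.4,.009)for a,b in C]);print(W.round(4))
# side screws visible: (123,263),(247,300),(283,225),(148,190)
S=np.array([ray("side",237+a/400*70-.4,187+b/400*70-.4,.009)for a,b in[(123,263),(247,300),(283,225)]]);print(S.round(4))
ex=(W[0]-W[3]+W[1]-W[2]);yaw=np.arctan2(ex[1],ex[0]);o=W.mean(0)
e2=S[1]-S[0];
print('yaw',np.degrees(yaw),'side',np.degrees(np.arctan2(e2[1],e2[0])),'o',o.round(4),'side o',((S[0]+S[2])/2).round(4))
for n in("top","side"):
    z=np.load(f"pics/{n}0.npz");p,d=z["p"],z["d"];P=pts(n,d)
    u,v=(262,195)if n=="top" else (272,222)
    sub=np.zeros((384,512),bool);sub[v-35:v+35,u-35:u+35]=1
    m=sub&(P[...,2]>.145)&(P[...,2]<.2)&(p.min(-1)>150)
    vv,uu=np.nonzero(m);print(n,'wheel',m.sum(),uu.mean(),vv.mean(),ray(n,(uu.min()+uu.max())/2,(vv.min()+vv.max())/2,.157).round(4),ray(n,uu.mean(),vv.mean(),.160).round(4))
    hm=sub&(P[...,2]>.103)&(P[...,2]<.113);r=cv2.minAreaRect((P[hm][:,:2]*1000).astype(np.float32));print(n,'head',r)
c,s=np.cos(yaw),np.sin(yaw)
print('pred wheel',(o[:2]+np.array([[c,-s],[s,c]])@[-.030,-.039]).round(4))
E
```

```text
[[ 5.498e-01 -3.000e-04  9.000e-03]
 [ 5.229e-01 -4.420e-02  9.000e-03]
 [ 4.653e-01 -1.050e-02  9.000e-03]
 [ 4.903e-01  3.430e-02  9.000e-03]]
[[ 0.4691 -0.0067  0.009 ]
 [ 0.5252 -0.0392  0.009 ]
 [ 0.5534  0.0021  0.009 ]]
yaw -30.20122764521262 side -30.08592394821494 o [ 0.5071 -0.0052  0.009 ] side o [ 0.5112 -0.0023  0.009 ]
top wheel 43 270.3488372093023 205.74418604651163 [ 0.461  -0.0232  0.157 ] [ 0.4614 -0.0227  0.16  ]
top head ((501.6784362792969, -10.887001037597656), (52.74337387084961, 37.419761657714844), 60.49259948730469)
side wheel 27 258.51851851851853 201.77777777777777 [ 0.466  -0.0159  0.157 ] [ 0.4657 -0.0176  0.16  ]
side head ((505.4436950683594, -10.488243103027344), (52.00257110595703, 37.62165451049805), 57.205162048339844)
pred wheel [ 0.4615 -0.0238]
```

Pose: origin about (0.508, -0.004), yaw -30°, wheel at about (0.463, -0.022, 0.157). Both views agree within a few mm.

Plan: close the fingers and twist +12.7°, so tool -x is the push direction and tool y is the switch's +y. Then go to switch-frame x -85, y -42 mm, staying at z 0.231.

```bash
python3 -m pendant '[{"translation":[0,0,0],"twist":6.35,"fingers":0},{"translation":[0,0,0],"twist":6.35,"fingers":0},{"translation":[-3.37,-2.17,0],"twist":0,"fingers":0},{"translation":[-3.37,-2.17,0],"twist":0,"fingers":0},{"translation":[-3.37,-2.17,0],"twist":0,"fingers":0},{"translation":[-3.37,-2.17,0],"twist":0,"fingers":0},{"translation":[-3.37,-2.17,0],"twist":0,"fingers":0},{"translation":[-3.37,-2.17,0],"twist":0,"fingers":0}]'
```

```text
time: 0.9
eef_pos: [0.2663, 0.2859, 0.231]
tool_rot: [[-0.866, 0.5, -0.0], [0.5, 0.866, -0.0], [0.0, -0.0, -1.0]]
force: [0.5, 0.0, 0.5]
width: -0.0001
```

```bash
python3 -m pendant '[{"translation":[-3.37,-2.17,0],"twist":0,"fingers":0},{"translation":[-3.37,-2.17,0],"twist":0,"fingers":0},{"translation":[-3.37,-2.17,0],"twist":0,"fingers":0},{"translation":[-3.37,-2.17,0],"twist":0,"fingers":0},{"translation":[-3.37,-2.17,0],"twist":0,"fingers":0},{"translation":[-3.37,-2.17,0],"twist":0,"fingers":0},{"translation":[-3.37,-2.17,0],"twist":0,"fingers":0},{"translation":[0,0,0],"twist":0,"fingers":0}]'
```

```text
time: 1.7
eef_pos: [0.3953, 0.0346, 0.2306]
tool_rot: [[-0.863, 0.505, -0.001], [0.505, 0.863, -0.001], [0.0, -0.001, -1.0]]
force: [0.1, 0.7, -1.2]
width: 0.0001
```

```bash
python3 -m pendant '[{"translation":[-1.6,-1.0,0],"twist":0,"fingers":0},{"translation":[-1.6,-1.0,0],"twist":0,"fingers":0},{"translation":[0,0,2],"twist":0,"fingers":0},{"translation":[0,0,2],"twist":0,"fingers":0},{"translation":[0,0,2],"twist":0,"fingers":0},{"translation":[0,0,2],"twist":0,"fingers":0},{"translation":[0,0,0.8],"twist":0,"fingers":0},{"translation":[0,0,0],"twist":0,"fingers":0}]'
cat > look.py <<'E'
import sys
from h import *
from bench import status
k=sys.argv[1];ims=[]
for n,(u,v) in(("side",(262,205)),("top",(262,215))):
    p,d=optics.snapshot(n);np.savez(f"pics/{n}{k}.npz",p=p,d=d)
    ims.append(cv2.resize(p[v-50:v+50,u-50:u+50,::-1],(400,400),interpolation=cv2.INTER_CUBIC))
cv2.imwrite(f"pics/look{k}.png",np.hstack(ims))
s=status.sense();q=s["eef_pos"];c,sn=np.cos(np.radians(-30.)),np.sin(np.radians(-30.))
dx,dy=q[0]-.508,q[1]+.004
print("t",round(s["time"],2),"tcp",q.round(4),"switch mm",np.round([1e3*(c*dx+sn*dy),1e3*(-sn*dx+c*dy)],1),"F",s["force"].round(1))
E
python3 look.py 1
```

```text
time: 2.5
eef_pos: [0.4114, 0.0051, 0.1423]
tool_rot: [[-0.866, 0.499, -0.002], [0.499, 0.866, 0.0], [0.002, -0.001, -1.0]]
force: [0.0, -0.3, 0.8]
width: -0.0002
t 2.6 tcp [0.4125 0.0049 0.1442] switch mm [-87.2 -40.1] F [-0.  -0.5 -0.1]
```

View pics/look1.png

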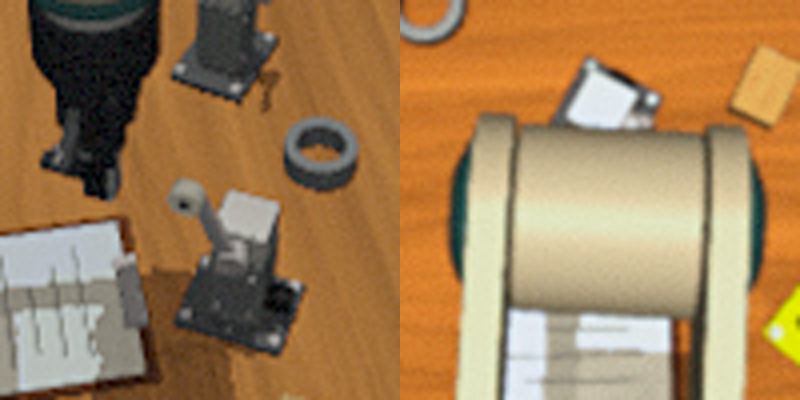

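The fingers (left panel, tip at about (110,190)) stand behind the wheel (187,198) and in line with it. I'll advance slowly to find contact.

```bash
python3 -m pendant '[{"translation":[-1.0,-0.1,0],"twist":0,"fingers":0},{"translation":[-1.0,-0.1,0],"twist":0,"fingers":0},{"translation":[-0.6,0,0],"twist":0,"fingers":0},{"translation":[-0.6,0,0],"twist":0,"fingers":0},{"translation":[-0.6,0,0],"twist":0,"fingers":0},{"translation":[-0.6,0,0],"twist":0,"fingers":0},{"translation":[-0.6,0,0],"twist":0,"fingers":0},{"translation":[0,0,0],"twist":0,"fingers":0}]'; python3 look.py 2
```

```text
time: 3.4
eef_pos: [0.4546, -0.022, 0.1433]
tool_rot: [[-0.866, 0.5, -0.001], [0.5, 0.866, 0.001], [0.001, 0.0, -1.0]]
force: [-4.2, 3.4, 2.4]
width: 0.0002
t 3.5 tcp [ 0.4543 -0.0218  0.1431] switch mm [-37.6 -42.3] F [-3.3  3.3  1.9]
```

View pics/look2.png

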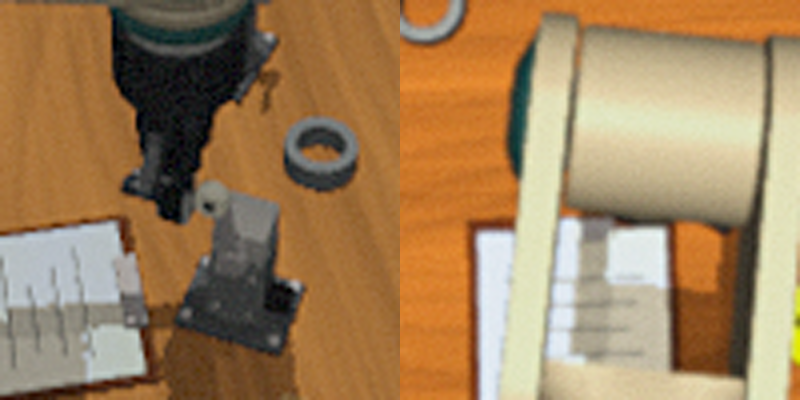

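The finger now presses the wheel (left panel, (212,198), was (187,198)) with about 5 N. From the geometry the wheel centre is at x about -15 mm. Pushing 34 mm more puts it well past the click and short of the stop.

```bash
python3 -m pendant '[{"translation":[-0.6,0,0],"twist":0,"fingers":0},{"translation":[-0.6,0,0],"twist":0,"fingers":0},{"translation":[-0.6,0,0],"twist":0,"fingers":0},{"translation":[-0.6,0,0],"twist":0,"fingers":0},{"translation":[-0.5,0,0],"twist":0,"fingers":0},{"translation":[-0.5,0,0],"twist":0,"fingers":0},{"translation":[0,0,0],"twist":0,"fingers":0},{"translation":[0,0,0],"twist":0,"fingers":0}]'; python3 look.py 3
```

```text
time: 4.3
eef_pos: [0.4834, -0.0387, 0.1429]
tool_rot: [[-0.866, 0.5, -0.002], [0.5, 0.866, 0.001], [0.002, -0.0, -1.0]]
force: [-3.7, 4.1, 1.1]
width: 0.0001
t 4.4 tcp [ 0.4833 -0.0386  0.143 ] switch mm [ -4.1 -42.3] F [-4.7  2.7  1.8]
```

View pics/look3.png

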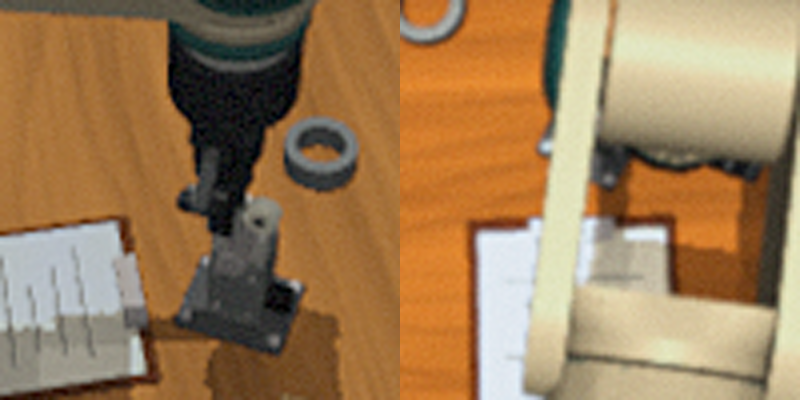

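```bash
python3 - <<'E'
from h import *
c,s=np.cos(np.radians(-30.)),np.sin(np.radians(-30.))
for nm,(a,b),z in(("rest",(187,198),.157),("2",(212,198),.163),("3",(262,217),.161)):
    w=ray("side",212+a/4,155+b/4,z);dx,dy=w[0]-.508,w[1]+.004
    print(nm,np.round([1e3*(c*dx+s*dy),1e3*(-s*dx+c*dy)],1))
E
```

```text
rest [-27.1 -38.8]
2 [-10.9 -38.2]
3 [ 22.6 -40.4]
```

The wheel is at x about +20 mm, roughly 16° past upright or 0.72 rad. That is beyond the click at 0.55 and short of the stop at 1.1. I'll hold there, then back off.

```bash
Z='x'; python3 -m pendant '[{"translation":[-0.2,0,0],"twist":0,"fingers":0},{"translation":[0,0,0],"twist":0,"fingers":0},{"translation":[0,0,0],"twist":0,"fingers":0},{"translation":[0,0,0],"twist":0,"fingers":0},{"translation":[0,0,0],"twist":0,"fingers":0},{"translation":[0,0,0],"twist":0,"fingers":0},{"translation":[0,0,0],"twist":0,"fingers":0},{"translation":[0,0,0],"twist":0,"fingers":0}]'
python3 -m pendant '[{"translation":[1.0,0,0],"twist":0,"fingers":0},{"translation":[2,0,0],"twist":0,"fingers":0},{"translation":[2,0,0],"twist":0,"fingers":0},{"translation":[2,0,0],"twist":0,"fingers":0},{"translation":[2,0,0],"twist":0,"fingers":0},{"translation":[1,0,0],"twist":0,"fingers":0},{"translation":[0,0,0],"twist":0,"fingers":0},{"translation":[0,0,0],"twist":0,"fingers":0}]'; python3 look.py 4
```

```text
time: 5.2
eef_pos: [0.4848, -0.0395, 0.1428]
tool_rot: [[-0.866, 0.5, -0.002], [0.5, 0.866, 0.001], [0.002, -0.0, -1.0]]
force: [-4.5, 3.0, 0.7]
width: 0.0005
time: 6.0
eef_pos: [0.3995, 0.0097, 0.1436]
tool_rot: [[-0.866, 0.5, 0.001], [0.5, 0.866, -0.0], [-0.001, 0.0, -1.0]]
force: [-0.6, -1.0, -0.2]
width: -0.0003
t 6.1 tcp [0.3996 0.0096 0.1434] switch mm [-100.7  -42.5] F [ 0.2 -0.  -0.9]
```

View pics/look4.png

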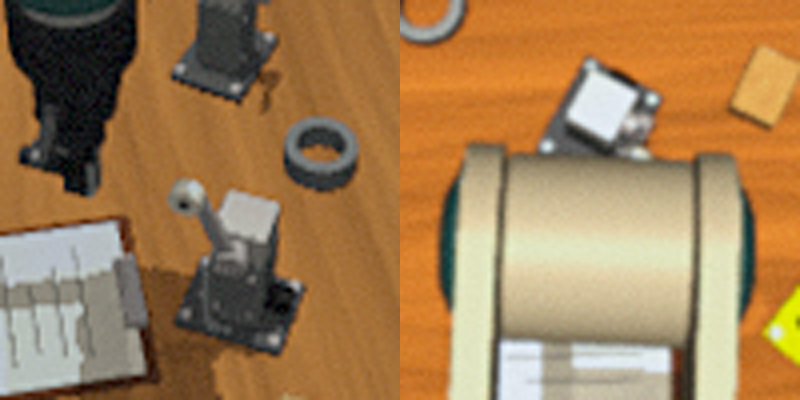

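The wheel is back at its rest pixel (187,198), the fingers are clear and the force is about zero. I'll check the rod switch against the first picture, then hand in.

```bash
python3 - <<'E'
from h import *
a=np.load("pics/side0.npz")["p"].astype(int);b=np.load("pics/side4.npz")["p"].astype(int)
for n,(r0,r1,c0,c1) in {"rod":(138,182,252,288),"red":(112,152,225,252),"roller":(195,245,252,292),"yellow":(258,308,198,250)}.items():
    print(n,np.abs(a-b)[r0:r1,c0:c1].mean().round(2))
cv2.imwrite("pics/rod4.png",np.hstack([cv2.resize(i[100:190,220:310,::-1].astype(np.uint8),(400,400)) for i in(a,b)]))
E
```

```text
rod 4.38
red 49.93
roller 7.75
yellow 8.19
```

View pics/rod4.png

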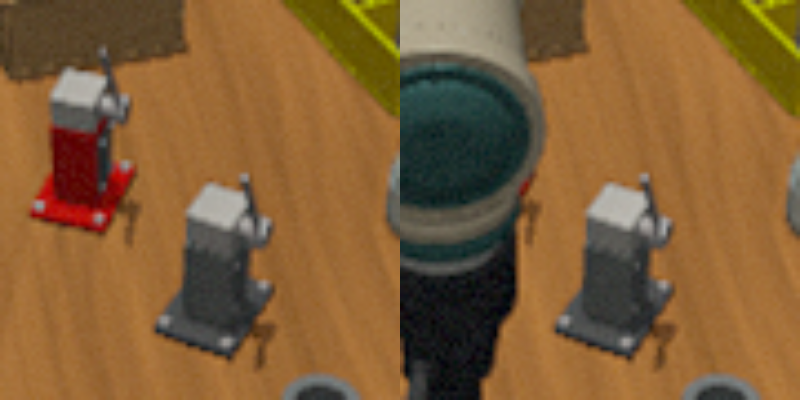

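The rod switch and its arm (tip at (245,180) before, (645,180) after) look unchanged. The red one is only hidden behind the robot's wrist in this view.

```bash
python3 -c "
from bench import sign_off;print(sign_off())"
```

```text
the job is handed in; nothing more can be done
None
```

I tested the grey roller-lever switch and handed the job in at about 6 s of robot time. There is no direct reading of the joint angle or the click, so both rest on the measured geometry.

- **Push:** With the fingers shut, I pushed the wheel over to about 20 mm past the pivot. That is roughly 16° past upright, or 0.72 rad, beyond the click at 0.55 and short of the hard stop at 1.1. The force readings were about 5 to 6 N.
- **Hold and release:** I held it there for about 1 s, then backed the fingers about 97 mm away along the push line.
- **Last checks:** The wheel was back at its rest pixel, the force was about zero and the fingers were clear. The plain-rod switch looked unchanged.
- **Not seen at the end:** The wrist hid the red look-alike in the last view. I compared the yellow one only by picture difference (slight, about the same as around the tested switch). The fingers never went near either.
- **Disagreement:** The two cameras placed the switch up to 5 mm apart, which made no difference to the push.

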